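Clear a blocked laboratory waste chute with the pusher

TASK

Two pieces of contaminated waste, a white foam chunk and a broken blue rack piece, block the narrow lane of the steel waste chute. Draw the orange pusher out of its holster by the neck, lay it down, take it again by its black handle, and push both pieces along the lane so that they drop into the yellow bin; then pull the pusher back out of the lane and leave it lying flat on the chute's apron. Do not touch the waste with the gripper or arm, and leave the tube rack, the amber jar and the timer beside the chute where they are.

Things in the scene. Friction and masses are not known exactly. Their poses are not given: they have to be found in the camera images.
- chute: Fixed steel waste chute on a white pedestal. Origin on the table (z 0) under the middle of the lane's entrance; x is the pushing direction, z up. Level floor 120 mm above the table. Apron: open floor from x -280 to 0 mm, 130 mm wide, with rims 8 mm high and 6 mm thick along both sides (clear width 118 mm). Lane: x 0 to 130 mm, see lane_mouth.
- lane_mouth (a point): Middle of the lane's entrance, on the chute floor. From here the lane runs 130 mm along the chute's x between two upright walls: clear width 76 mm, walls 8 mm thick, 110 mm high above the floor, so a gripper does not fit in. At its far end the floor stops and waste drops into the bin.
- bin: Fixed yellow open bin, 170 (x) by 140 (y) by 105 mm high, walls 5 mm, standing against the end of the chute. Origin at the centre of its underside; x as the chute's x.
- holster: Fixed white holster on the table. Origin on the table at its centre. Base plate 230 by 90 by 12 mm thick; a roofed sleeve on it from x -105 to -5 mm, 44 mm wide, outer top 63 mm above the table, inner width 28 mm, open only towards +x. The pusher is drawn out along +x, level, at least 100 mm.
- pusher: Pusher, 200 mm long, 0.15 kg, lying in the holster, handle in the sleeve, origin and x axis over the holster's. Origin at mid-length, level with its underside; x points from handle to blade. Blade (orange plate): x 92 to 100 mm, 64 mm wide, 46 mm high from the underside. Shaft 18 mm wide, 20 to 40 mm above the underside: orange neck x -20 to 92 mm, black handle x -100 to -20 mm.
- pusher_blade (a point): Middle of the pusher blade's front face, 100 mm ahead of the pusher's origin and 23 mm above its underside.
- pusher_handle (a point): Grip point near the end of the pusher's black handle, 80 mm behind its origin and 30 mm above its underside. A small foot below the handle's last 14 mm lets the pusher lie level on a flat surface.
- foam: White foam chunk, 60 by 42 by 38 mm high (stepped: the +x part is 26 mm high), lying in the lane or at its entrance. Origin at the centre of its underside.
- rackpiece: Broken blue tube-rack piece with black holes, 60 by 42 by 34 mm high, lying in the lane or at its entrance. Origin at the centre of its underside.
- foam_mid (a point): Middle of the foam chunk.
- rackpiece_mid (a point): Middle of the blue rack piece.
- tube_rack: Bystander: white rack with capped blood tubes, 110 by 60 mm, 101 mm high, beside the chute. Origin at the centre of its underside.
- jar: Bystander: amber jar, 60 mm in diameter, 80 mm high, beside the chute. Origin at the centre of its underside.
- timer: Bystander: white timer lying flat, 75 by 60 by 22 mm high, beside the chute. Origin at the centre of its underside.
Not all that is in view belongs to the job. What is meant by the foam is not red, and is the larger of those in its own colour. Of the things that look like the pusher, the largest one is meant.

How it is judged:
By the outcome, as a careful person would: the job done as asked, in the order asked, and still so for the second after the job is handed in, with the robot touching nothing.
It also fails if it takes over 67 s, if anything falls off the work surface, if the arm or the gripper's body presses on something with over 40 N, if the wrist force passes 120 N, or if a joint passes its speed limit or range.

ROBOT

A 7-joint arm with a two-finger parallel gripper is mounted at the origin on the work surface. World frame = base frame: x ahead of the robot, y to its left, z up, the work surface at z = 0. Lengths are in m, angles in rad, forces in N, time in s.
With the tool pointing down it reaches from about 0.425 to 0.975 m from the base axis. Payload 16.7 kg.
Tool frame: the origin (TCP) lies midway between the tips of the shut fingers; the grasp point (between the pads) lies 19 mm behind it; z points along the fingers, y is the line along which they close (so a half turn about z gives the same grasp; the last joint's range is limited). The gripper opens to 85 mm and grips with 20 to 120 N. Pads are 22 mm wide; open, the fingers measure 114 mm over their backs; the gripper's body (76 mm by 85 mm) begins 54 mm behind the grasp point. The pads swing forward as they close: fully open they stand 13 mm farther back than shut.
Start: joints at [0.992, 0.426, 0.074, 1.606, -0.034, 1.111, -0.067], TCP at [0.281, -0.614, 0.231] pointing down, gripper open.
Joint ranges: [-2.85, 2.85], [-0.5, 2.14], [-1.23, 1.37], [0.21, 2.46], [-1.02, 4.16], [0.16, 2.05], [-2.73, 2.73]. Speed limits (rad/s): [1.89, 1.89, 2.39, 2.39, 3.01, 3.01, 3.01].

INTERFACE

Orientations are given as a unit quaternion [x, y, z, w].
In Python, from bench import env, vision, job gives the robot as it stands.
- The arm moves only by the tool arm_command, never from a script. Its arguments are lists of equal length, an entry for each row: "jaw": the opening, from 0 (shut) to 1 (fully open); "linear": the shift along the tool's x, y, z in cm, a list of three; "spin": the turn about the tool's z in degrees. In form: {"jaw": [jaw, ...], "linear": [[dx, dy, dz], ...], "spin": [spin, ...]}. A call has 1 to 12 rows; each row is the pose to reach, as a shift and turn from the pose commanded when the call began, along the tool's axes at that moment; what a row does not reach only later rows make up. A row lasts 1/12 s, in which the tool goes at most 41.7 mm and 7.16 degrees, less where a joint would pass 70% of its speed; a pose out of reach is approached as far as the arm can. A call with a gripper value outside its range is refused whole. The fingers move at their own pace and stop on an object; "grip_force" is the grip in N (left out, the last holds). Time passes only in rows, so rows that repeat a pose let the fingers close. It gives the time, the measured TCP pose, the force, the opening and the grip force at its end, in the units of the state.
- env.get_state(): the state, without advancing time (a new reading comes with each control period).
- vision.grab_frame(name): name is "scene" or "side" or "wrist"; returns (picture, depth): 384x512x3 uint8, red, green, blue; 384x512 float32, m along the optical axis (not along the pixel's ray), 0 where there is no reading.
- vision.camera_params(name): a dict with "intrinsics" (3x3 intrinsics, pixels), "T" (4x4, takes a point from camera to world coordinates). Camera axes: x right, y down, z forward; pixel columns grow to the right and rows downward; lengths in m; the calibration is good to about 2 mm. The wrist camera is an equidistant fisheye: a pixel r from the principal point sees the ray r / f radians off the axis. A picture is of the moment at which its call begins: read the wrist's pose just before it. camera_params takes no time and is no camera call; for the wrist camera it gives the pose at the moment of the call.
- job.sign_off(): hands the job in; it is judged then, once.
The state is a dict: "clock": time; "joint_pos": joint angles; "dq": joint speeds; "effort": joint torques, N m; "position": TCP position; "orientation": TCP orientation; "wrist_force": force on the tool from outside, world axes, zero at the start; "wrist_torque": the same for the moment, N m; "grip_width": finger opening in m; "grasp_force": force on a finger pad.
Only numpy, scipy, OpenCV 4.12 (cv2) and the standard library are available. Lean on these libraries where they do the work, as an engineer would, in place of code of your own. Each camera call takes 0.05 s, during which the arm holds its last target. There are 200 camera calls.

## Working session

There is one attempt and no reset: what is moved stays moved. The work goes in short steps, Python scripts to look and compute and a tool call to move; the robot and the scene stay as the last step left them, time stands still between calls to the robot, and variables do not carry over. Pictures are saved under pics/ and viewed, at most 10 in all, crops included, and the job is handed in when it is done.

Besides the shell and the picture viewer there is one more tool, called after "Call:" as name([rows], argument=value, ...), one row to a line, values as JSON. arm_command: Moves the arm, as the interface text tells. Its arguments: {"type":"object","properties":{"jaw":{"type":"array","items":{"type":"number"}},"linear":{"type":"array","items":{"type":"array","items":{"type":"number"}}},"spin":{"type":"array","items":{"type":"number"}},"grip_force":{"type":"number"}},"required":["jaw","linear","spin"]}

```bash
mkdir -p pics; ls
cat > h.py <<'E'
import numpy as np, cv2
from bench import env, vision, job
def grab(n,f=None):
    P=vision.camera_params(n); im,d=vision.grab_frame(n)
    if f: cv2.imwrite('pics/'+f,im[:,:,::-1])
    return im,d,np.array(P['intrinsics']),np.array(P['T'])
def cloud(d,K,T):
    v,u=np.indices(d.shape); 
    p=np.stack([(u-K[0,2])/K[0,0]*d,(v-K[1,2])/K[1,1]*d,d],-1)
    return p@T[:3,:3].T+T[:3,3]
E
python3 - <<'E'
from h import *
for n in('scene','side'):
    im,d,K,T=grab(n,n+'0.png'); np.savez(n+'0.npz',im=im,d=d,K=K,T=T); print(n,K.round(1).tolist(),T.round(3).tolist())
s=env.get_state(); print({k:np.round(v,3).tolist() for k,v in s.items()})
E
```

```text
pics
scene [[361.4, 0.0, 258.5], [0.0, 361.4, 186.3], [0.0, 0.0, 1.0]] [[-0.811, 0.408, -0.419, 1.055], [0.584, 0.588, -0.559, 0.531], [0.018, -0.698, -0.716, 0.969], [0.0, 0.0, 0.0, 1.0]]
side [[354.0, 0.0, 252.6], [0.0, 354.0, 192.9], [0.0, 0.0, 1.0]] [[-0.941, -0.2, 0.272, 0.262], [-0.338, 0.582, -0.74, 0.763], [-0.011, -0.789, -0.615, 0.842], [0.0, 0.0, 0.0, 1.0]]
{'clock': 0.1, 'joint_pos': [0.991, 0.427, 0.074, 1.607, -0.034, 1.111, -0.067], 'dq': [0.0, -0.002, 0.001, -0.001, -0.0, -0.0, -0.001], 'effort': [0.007, -95.153, 3.77, -46.441, 0.019, 0.007, 0.0], 'position': [0.281, -0.613, 0.231], 'orientation': [0.977, 0.213, -0.0, -0.001], 'wrist_force': [0.014, -0.161, -0.121], 'wrist_torque': [0.003, -0.002, 0.015], 'grasp_force': 0.0, 'grip_width': 0.086}
```

View pics/scene0.png

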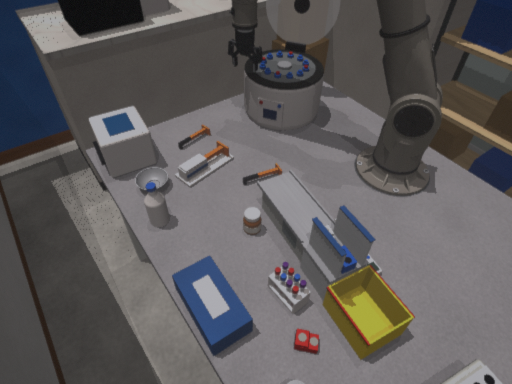

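View pics/side0.png

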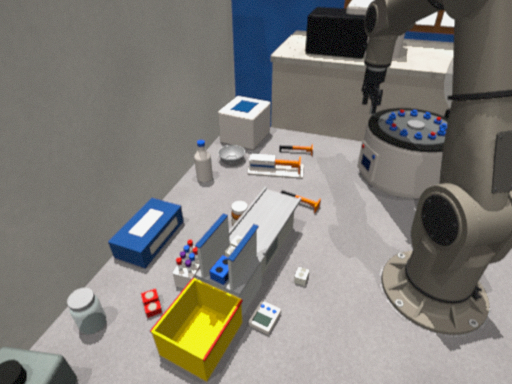

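The scene shows the holstered pusher at about (205,160), with smaller pusher decoys at (195,137) and (263,175). The chute runs from (285,185) to (350,265), and the bin is at (368,310). In the side view, the holster is at (277,165), the lane at (228,250) and the bin at (200,325). Next I'll build a top-down map from both depth clouds.

```bash
cat > top.py <<'E'
from h import *
def load(): 
    o=[]
    for n in('scene','side'):
        z=np.load(n+'0.npz'); p=cloud(z['d'],z['K'],z['T']); m=(z['d']>0)
        o.append((p[m],z['im'][m],p,z['im']))
    return o
E
python3 - <<'E'
from top import *
# x 0.25..1.05 , y -0.65..0.35 ; 
S=1.25e-3
H=np.full((600,800,),-1.);C=np.zeros((600,800,3),np.uint8)
for p,c,_,_ in load():
    u=((0.25-p[:,1])/S).astype(int); v=((1.0-p[:,0])/S).astype(int)
    k=(u>=0)&(u<800)&(v>=0)&(v<600)&(p[:,2]<.3)
    for a,b,z,cc in zip(v[k],u[k],p[k,2],c[k]):
        for i in(0,1):
            for j in (0,1):
                a2,b2=min(a+i,599),min(b+j,799)
                if z>H[a2,b2]: H[a2,b2]=z;C[a2,b2]=cc
cv2.imwrite('pics/top.png',C[:,:,::-1])
for p,c,P,im in load():
    h=cv2.cvtColor(im,cv2.COLOR_RGB2HSV)
    for nm,lo,hi in(('or',(5,150,90),(16,255,255)),('yel',(22,150,90),(32,255,255)),('blue',(105,150,50),(120,255,255))):
        m=cv2.inRange(h,lo,hi); n,l,st,ce=cv2.connectedComponentsWithStats(m)
        for i in range(1,n):
            if st[i,4]>15:
                q=P[l==i]; print(nm,st[i].tolist(),np.percentile(q,3,0).round(3),np.percentile(q,97,0).round(3))
E
```

```text
or [190, 126, 19, 12, 49] [ 0.486 -0.627  0.027] [ 0.568 -0.594  0.036]
or [205, 142, 23, 16, 85] [ 0.502 -0.471  0.049] [ 0.588 -0.428  0.061]
or [258, 164, 23, 11, 58] [ 0.385 -0.257  0.027] [ 0.465 -0.227  0.037]
or [379, 276, 29, 33, 34] [0.479 0.32  0.103] [0.492 0.416 0.108]
or [328, 287, 42, 58, 80] [0.616 0.268 0.102] [0.637 0.42  0.108]
yel [324, 266, 90, 92, 4138] [0.485 0.269 0.003] [0.634 0.438 0.106]
blue [0, 0, 64, 151, 5704] [ 0.873 -2.016 -0.614] [ 1.27  -1.988  0.208]
blue [469, 0, 43, 53, 1263] [-0.983 -0.349  0.194] [-0.898 -0.158  0.37 ]
blue [467, 26, 6, 7, 19] [-0.921 -0.355  0.221] [-0.902 -0.324  0.245]
blue [277, 51, 5, 5, 19] [ 0.053 -0.673  0.227] [ 0.073 -0.654  0.238]
blue [267, 53, 5, 5, 19] [ 0.105 -0.681  0.226] [ 0.551 -0.114  0.575]
blue [298, 55, 5, 5, 20] [ 0.002 -0.594  0.226] [ 0.021 -0.576  0.24 ]
blue [260, 61, 6, 7, 27] [ 0.16  -0.653  0.225] [ 0.202 -0.612  0.24 ]
blue [297, 70, 6, 5, 20] [ 0.087 -0.494  0.226] [ 0.106 -0.475  0.24 ]
blue [287, 73, 5, 5, 16] [ 0.141 -0.499  0.226] [ 0.156 -0.48   0.239]
blue [104, 114, 29, 20, 360] [ 0.784 -0
[... 1239 characters left out ...]
 [434, 120, 13, 16, 94] [-0.002 -0.625  0.219] [ 0.092 -0.093  0.44 ]
blue [400, 130, 7, 6, 34] [ 0.133 -0.496  0.219] [ 0.155 -0.466  0.242]
blue [415, 132, 7, 7, 36] [ 0.083 -0.484  0.22 ] [ 0.103 -0.471  0.237]
blue [429, 134, 7, 5, 21] [ 0.037 -0.497  0.218] [ 0.057 -0.485  0.23 ]
blue [197, 140, 8, 6, 38] [ 0.843 -0.292  0.158] [ 0.866 -0.27   0.172]
blue [109, 199, 73, 69, 1966] [ 0.812 -0.008  0.01 ] [0.927 0.207 0.077]
blue [196, 215, 31, 32, 184] [0.567 0.145 0.231] [0.589 0.259 0.235]
blue [210, 225, 47, 59, 504] [0.48  0.164 0.129] [0.559 0.27  0.235]
blue [184, 246, 5, 6, 26] [0.68  0.164 0.089] [0.692 0.175 0.102]
blue [189, 253, 5, 7, 28] [0.578 0.185 0.09 ] [0.663 0.306 0.243]
```

View pics/top.png

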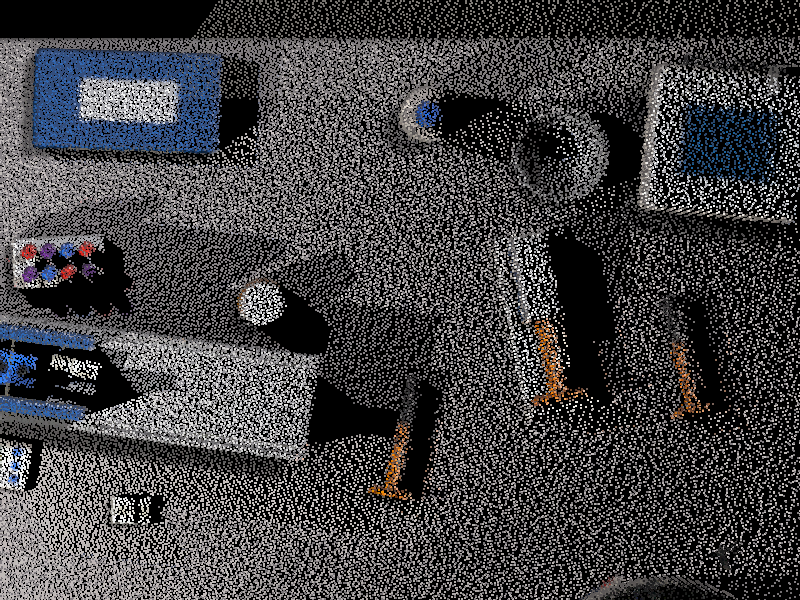

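The map places everything. The pusher's heading is toward world -x, and the chute's heading is about +y. I'll fit both precisely.

Run:
```python
from top import *
D=load()
def rect(q,nm):
    (c,s,a)=cv2.minAreaRect((q[:,:2]*1000).astype(np.float32)); b=cv2.boxPoints((c,s,a))
    print(nm,len(q),'c',np.round(c,1),'s',np.round(s,1),'a',round(a,2),'z',np.median(q[:,2]).round(4),b.round(0).tolist())
for i,(p,c,_,_) in enumerate(D):
    hsv=cv2.cvtColor(c[:,None],cv2.COLOR_RGB2HSV)[:,0].astype(int); x,y,z=p.T
    box=lambda a,b,cc,d:(x>a)&(x<b)&(y>cc)&(y<d)
    R=box(.4,.72,-.2,.32)
    rect(p[R&(z>.112)&(z<.135)&(y<.13)],f'{i} apron+rim')
    rect(p[R&(z>.1165)&(z<.1235)&(y<.13)],f'{i} floor')
    rect(p[R&(z>.229)&(z<.238)],f'{i} walltops')
    bl=(hsv[:,0]>100)&(hsv[:,0]<125)&(hsv[:,1]>120)
    for w in(0,1):
        k=R&(z>.226)&(z<.238)&bl&((x>.555) if w else (x<.545)); rect(p[k],f'  wall{w}')
    Hh=box(.46,.74,-.54,-.36)
    rect(p[Hh&(z>.057)&(z<.07)&(hsv[:,1]<80)],f'{i} sleeve top')
    rect(p[Hh&(z>.006)&(z<.018)&(hsv[:,2]>150)],f'{i} base')
    o=Hh&(hsv[:,0]<17)&(hsv[:,1]>140)
    rect(p[o],f'{i} orange'); 
    q=p[o]; n=q[(q[:,0]>.53)]; rect(n,'  neck'); print(np.percentile(n[:,2],[5,50,95]).round(4), 'bladez',np.percentile(q[q[:,0]<.52][:,2],[5,50,95]).round(4))
    print(' table z',np.median(z[box(.5,.7,-.35,-.25)&(z<.02)]).round(4))
```

```text
0 apron+rim 2613 c [509.   -1.9] s [281.7 133.1] a 82.55 z 0.1212 [[425.0, -133.0], [557.0, -150.0], [593.0, 129.0], [461.0, 146.0]]
0 floor 2125 c [511.2  -2.1] s [281.7 127.8] a 82.47 z 0.1208 [[429.0, -133.0], [556.0, -150.0], [593.0, 129.0], [466.0, 146.0]]
0 walltops 554 c [536.4 203. ] s [130.1 108.9] a 82.48 z 0.2342 [[474.0, 146.0], [582.0, 131.0], [599.0, 260.0], [491.0, 275.0]]
  wall0 195 c [492.3 209.6] s [125.9  16.3] a 82.48 z 0.2344 [[476.0, 148.0], [492.0, 146.0], [509.0, 271.0], [492.0, 273.0]]
  wall1 218 c [581.7 198.6] s [126.7  16. ] a 82.88 z 0.2344 [[566.0, 137.0], [582.0, 135.0], [598.0, 260.0], [582.0, 262.0]]
0 sleeve top 252 c [ 655.4 -418.7] s [104.2  48.4] a 12.8 z 0.0639 [[599.0, -407.0], [610.0, -454.0], [712.0, -431.0], [701.0, -384.0]]
0 base 180 c [ 599.5 -420.2] s [232.5  85.1] a 5.02 z 0.0134 [[480.0, -388.0], [487.0, -473.0], [719.0, -452.0], [712.0, -368.0]]
0 orange 103 c [ 541.  -432.3] s [95.3 54.4] a 24.04 z 0.0533 [[486.0, -427.0], [509.0, -477.0], [596.0, -438.0], [573.0, -388.0]]
  neck 55 c [ 561.2 -437.8] s [65.1 20.1] a 12.2 z 0.0527 [[
[... 675 characters left out ...]
01.5] s [127.3  14.5] a 82.61 z 0.2334 [[562.0, 139.0], [577.0, 137.0], [593.0, 264.0], [579.0, 266.0]]
1 sleeve top 158 c [ 604.2 -429.4] s [203.7  51.9] a 14.12 z 0.0622 [[499.0, -429.0], [512.0, -479.0], [709.0, -430.0], [697.0, -379.0]]
1 base 383 c [ 587.9 -410.5] s [235.5  89.7] a 23.3 z 0.0111 [[462.0, -416.0], [497.0, -498.0], [714.0, -405.0], [678.0, -323.0]]
1 orange 136 c [ 542.9 -425. ] s [104.2  53.9] a 22.9 z 0.0476 [[484.0, -420.0], [505.0, -470.0], [601.0, -430.0], [580.0, -380.0]]
  neck 76 c [ 564.7 -431.5] s [70.4 17. ] a 12.74 z 0.0471 [[528.0, -431.0], [532.0, -448.0], [601.0, -432.0], [597.0, -415.0]]
[0.0382 0.0471 0.0529] bladez [0.0292 0.0492 0.0593]
 table z -0.0004
```

```bash
cat > mv.py <<'E'
from h import *
import sys
from scipy.spatial.transform import Rotation as R
ch=np.radians(82.5); CU=np.array([np.cos(ch),np.sin(ch)]); CN=np.array([-CU[1],CU[0]]); CO=np.array([.5268,.1385])
def chute(x,y=0): return CO+x*CU+y*CN
def go(xy,z,yaw):
    "shift (cm, tool axes) and spin (deg) to TCP xy,z with tool x heading yaw (deg)"
    s=env.get_state(); r=R.from_quat(s['orientation']); t=r.as_matrix()
    y0=np.degrees(np.arctan2(t[1,0],t[0,0])); d=np.array([*xy,z])-s['position']
    print('yaw',y0.round(2),'tcp',np.round(s['position'],4),'lin',(t.T@d*100).round(2),'spin',round(-(yaw-y0),2),'q',np.round(s['joint_pos'],2),'w',round(s['grip_width'],4),'F',np.round(s['wrist_force'],1),'t',s['clock'])
E
python3 - <<'E'
from mv import *
h=np.array([np.cos(np.radians(192.7)),np.sin(np.radians(192.7))]); O=np.array([.601,-.430])
go(O+h*.155,.231,192.7)
D=None
from top import load
for p,c,_,_ in load():
    q=np.c_[(p[:,:2]-CO)@np.c_[CU,CN],p[:,2]]
    m=(abs(q[:,1])<.036)&(q[:,0]>-.27)&(q[:,0]<.13)&(q[:,2]>.128)&(q[:,2]<.17)
    b=(c[:,2].astype(int)-c[:,0]>50)
    for n,k in(('white',m&~b&(c.min(1)>110)),('blue',m&b)): print(n,k.sum(),np.percentile(q[k],[2,98],axis=0).round(3).tolist())
E
```

```text
yaw 24.63 tcp [ 0.2811 -0.6133  0.2307] lin [21.55 -6.53 -0.03] spin -168.07 q [ 0.99  0.43  0.07  1.61 -0.03  1.11 -0.07] w 0.0856 F [ 0.  -0.2 -0.1] t 0.1
white 39 [[-0.007, 0.006, 0.147], [0.027, 0.019, 0.161]]
blue 122 [[0.07, -0.021, 0.152], [0.126, 0.019, 0.158]]
white 152 [[-0.007, -0.023, 0.134], [0.049, -0.001, 0.16]]
blue 307 [[0.071, -0.021, 0.129], [0.129, 0.019, 0.156]]
```

Call:
arm_command([
  [2,-0.5,-1],
  [4,-1,-2],
  [6,-2,-3],
  [8,-2.5,-3],
  [10,-3,-3],
  [12,-4,-3],
  [14,-4.5,-3],
  [16,-5,-3],
  [18,-5.5,-3],
  [20,-6,-3],
  [21.5,-6.5,-3],
  [21.5,-6.5,-3],
], jaw=[1,1,1,1,1,1,1,1,1,1,1,1], spin=[-7,-14,-21,-28,-35,-42,-49,-56,-63,-70,-77,-84])

```text
clock: 1.1
position: [0.4526, -0.4617, 0.261]
orientation: [0.579, 0.815, 0.001, -0.0]
wrist_force: [-1.1, 0.4, 0.7]
grip_width: 0.0855
grasp_force: 0.0
```

Call:
arm_command([
  [0,0,0],
], jaw=[1,1,1,1,1,1,1,1,1,1,1,1,1], spin=[-84])

```text
invalid input at $.linear: expected 13 entries
```

Call:
arm_command([
  [0,0,0],
  [0,0,0],
  [0,0,0],
  [0,0,0],
  [0,0,0],
  [0,0,0],
  [0,0,0],
  [0,0,0],
  [0,0,0],
  [0,0,0],
  [0,0,0],
  [0,0,0],
], jaw=[1,1,1,1,1,1,1,1,1,1,1,1], spin=[-7,-14,-21,-28,-35,-42,-49,-56,-63,-70,-77,-84])

```text
clock: 2.1
position: [0.4494, -0.4648, 0.2609]
orientation: [-0.113, 0.994, 0.0, -0.0]
wrist_force: [0.6, 0.2, -0.4]
grip_width: 0.0853
grasp_force: 0.0
```

Run:
```python
from mv import *
h=np.array([np.cos(np.radians(192.7)),np.sin(np.radians(192.7))]); O=np.array([.601,-.430])
go(O+h*.155,.231,192.7)
```

```text
yaw -167.03 tcp [ 0.4494 -0.4648  0.2609] lin [-0.06  0.06  2.99] spin -359.73 q [ 1.11  0.41 -0.54  1.61  0.22  1.19  2.32] w 0.0853 F [ 0.6  0.2 -0.4] t 2.1
```

The pose is reachable and joint 7 has margin. Next I'll move above the neck and look through the wrist camera.

Call:
arm_command([
  [-4,0,2],
  [-8,0,4],
  [-11.5,0,6],
  [-11.5,0,6],
  [-11.5,0,6],
  [-11.5,0,6],
], jaw=[1,1,1,1,1,1], spin=[0.3,0.3,0.3,0.3,0.3,0.3])

```text
clock: 2.6
position: [0.5617, -0.4395, 0.2006]
orientation: [-0.108, 0.994, 0.001, -0.0]
wrist_force: [-0.3, -1.2, -0.6]
grip_width: 0.0852
grasp_force: 0.0
```

Run:
```python
from mv import *
h=np.array([np.cos(np.radians(192.7)),np.sin(np.radians(192.7))]); O=np.array([.601,-.430])
go(O+h*.04,.2,192.7)
im,d,K,T=grab('wrist','w1.png'); np.savez('w1.npz',im=im,d=d,K=K,T=T); print(K,T.round(3),d[d>0].min())
```

```text
yaw -167.64 tcp [ 0.5617 -0.4395  0.2006] lin [-0.05  0.06  0.06] spin -360.34 q [ 0.93  0.57 -0.53  1.51  0.3   1.15  2.13] w 0.0852 F [-0.3 -1.2 -0.6] t 2.6
[[297.31863964   0.         253.65876127]
 [  0.         297.31863964 188.21149792]
 [  0.           0.           1.        ]] [[-0.213  0.939  0.269  0.494]
 [ 0.977  0.205  0.06  -0.454]
 [ 0.001  0.275 -0.961  0.345]
 [ 0.     0.     0.     1.   ]] 0.050001487
```

View pics/w1.png

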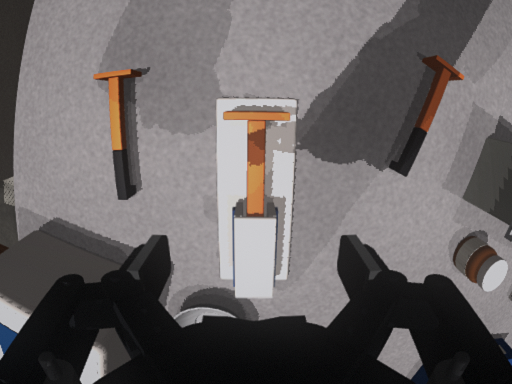

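The wrist view shows the pusher centred, with the blade at (257,115), the neck ending at the sleeve at (256,212), and decoys at (120,130) and (430,110). I'll cast fisheye rays to the neck edges and blade.

```bash
cat >> h.py <<'E'
def fish(u,v,K,T,z):
    "cast wrist fisheye pixel onto plane z"
    dx,dy=(np.asarray(u,float)-K[0,2])/K[0,0],(np.asarray(v,float)-K[1,2])/K[1,1]
    t=np.hypot(dx,dy); k=np.where(t>1e-9,np.sin(t)/np.maximum(t,1e-9),1)
    r=np.stack([dx*k,dy*k,np.cos(t)],-1)@T[:3,:3].T
    return T[:3,3]+r*((z-T[2,3])/r[...,2])[...,None]
E
python3 - <<'E'
from mv import *
w=np.load('w1.npz'); im,K,T,d=w['im'],w['K'],w['T'],w['d']
m=cv2.inRange(cv2.cvtColor(im,cv2.COLOR_RGB2HSV),(3,120,70),(18,255,255)); m[:,:210]=0; m[:,310:]=0; m[240:]=0
print('depth z neck/sleeve/base:')
for u,v in((256,160),(256,250),(228,200),(257,116)):
    t=np.hypot(u-K[0,2],v-K[1,2])/K[0,0]; 
    a=(u-K[0,2])/K[0,0]*np.tan(t)/t; b=(v-K[1,2])/K[1,1]*np.tan(t)/t
    print(u,v,(np.array([a,b,1])*d[v,u]@T[:3,:3].T+T[:3,3]).round(4))
e=[]
for v in range(135,208,6):
    us=np.where(m[v])[0]; e.append([us.min(),us.max()+1,v])
e=np.array(e)-[0.5,0.5,0]; L=fish(e[:,0],e[:,2],K,T,.052); Rr=fish(e[:,1],e[:,2],K,T,.052)
print('width',np.linalg.norm(L-Rr,axis=1).round(4)); c=(L+Rr)/2
vx,vy,x0,y0=cv2.fitLine(c[:,:2].astype(np.float32),cv2.DIST_L2,0,.01,.01).ravel(); a=np.degrees(np.arctan2(vy,vx))%180; print('line',a,x0,y0)
us=np.where(m[116])[0]; print('blade',us.min(),us.max(),fish([us.min()-.5,us.max()+.5,(us.min()+us.max())/2],[116,116,116],K,T,.058).round(4))
vs=np.where(m[:,275])[0]; print(vs.min(),vs.max(),fish(275,vs.min()-.5,K,T,.058).round(4))
E
```

```text
depth z neck/sleeve/base:
256 160 [ 0.546  -0.4401  0.054 ]
256 250 [ 0.6382 -0.4199  0.0641]
228 200 [ 0.6068 -0.4601  0.0135]
257 116 [ 0.503  -0.4487  0.0596]
width [0.0167 0.0168 0.0169 0.0169 0.017  0.0171 0.0182 0.0172 0.0173 0.0174
 0.0175 0.0176 0.0178]
line 11.319506 0.557866 -0.4380271
blade 224 289 [[ 0.5096 -0.48    0.058 ]
 [ 0.4961 -0.4182  0.058 ]
 [ 0.5031 -0.4491  0.058 ]]
112 119 [ 0.495  -0.4328  0.058 ]
```

Run:
```python
from mv import *
go([.565,-.4365],.023,-167.7)
```

```text
yaw -167.71 tcp [ 0.5611 -0.4403  0.2014] lin [-0.47  0.29 17.84] spin -0.01 q [ 0.93  0.56 -0.53  1.51  0.3   1.15  2.13] w 0.0854 F [-0.  -0.5  0.3] t 2.65
```

Call:
arm_command([
  [-0.5,0.3,3],
  [-0.5,0.3,6],
  [-0.5,0.3,9],
  [-0.5,0.3,12],
  [-0.5,0.3,14],
  [-0.5,0.3,16],
  [-0.5,0.3,17.3],
  [-0.5,0.3,17.8],
  [-0.5,0.3,17.8],
  [-0.5,0.3,17.8],
], jaw=[1,0.8,0.7,0.7,0.7,0.7,0.7,0.7,0.7,0.7], spin=[0,0,0,0,0,0,0,0,0,0])

```text
clock: 3.48
position: [0.5663, -0.4365, 0.0245]
orientation: [-0.107, 0.994, -0.0, 0.0]
wrist_force: [0.9, -1.1, -0.2]
grip_width: 0.0599
grasp_force: 0.0
```

Call:
arm_command([
  [0,0,0],
  [0,0,0],
  [0,0,0],
  [0,0,0],
  [0,0,0],
  [0,0,0],
  [0,0,0],
  [0,0,0],
  [0,0,0],
  [0,0,0],
  [0,0,0],
  [0,0,0],
], jaw=[0.3,0.1,0,0,0,0,0,0,0,0,0,0], spin=[0,0,0,0,0,0,0,0,0,0,0,0], grip_force=60)

```text
clock: 4.48
position: [0.5665, -0.4362, 0.0243]
orientation: [-0.107, 0.994, -0.0, 0.0]
wrist_force: [-1.4, -0.6, 6.9]
grip_width: 0.0171
grasp_force: 59.7
```

Run:
```python
from mv import *
go([.565,-.4365],.023,-167.7)
```

```text
yaw -167.68 tcp [ 0.5665 -0.4362  0.0243] lin [ 0.15 -0.    0.13] spin 0.02 q [ 0.88  0.75 -0.46  1.62  0.41  0.87  2.05] w 0.0171 F [-1.4 -0.6  6.9] t 4.4833
```

Gripped at 17 mm. Lift slightly and draw.

Call:
arm_command([
  [0,0,-0.2],
  [1,0,-0.2],
  [2.2,0,-0.2],
  [3.4,0,-0.2],
  [4.6,0,-0.2],
  [5.8,0,-0.2],
  [7,0,-0.2],
  [8.2,0,-0.2],
  [9.4,0,-0.2],
  [10.6,0,-0.2],
  [11.5,0,-0.2],
  [11.5,0,-0.2],
], jaw=[0,0,0,0,0,0,0,0,0,0,0,0], spin=[0,0,0,0,0,0,0,0,0,0,0,0])

```text
clock: 5.48
position: [0.4512, -0.4614, 0.0252]
orientation: [-0.106, 0.994, -0.0, -0.001]
wrist_force: [0.0, -0.1, -1.8]
grip_width: 0.0172
grasp_force: 58.5
```

Run:
```python
from mv import *
go([.565,-.4365],.023,-167.7)
im,d,K,T=grab('side','s2.png')
cv2.imwrite('pics/s2c.png',cv2.resize(im[110:230,200:400,::-1],None,fx=4,fy=4))
```

```text
yaw -167.8 tcp [ 0.4512 -0.4614  0.0252] lin [-11.65   0.03   0.21] spin -0.1 q [ 1.04  0.66 -0.47  1.79  0.4   0.79  2.15] w 0.0172 F [ 0.  -0.1 -1.8] t 5.4833
```

View pics/s2c.png

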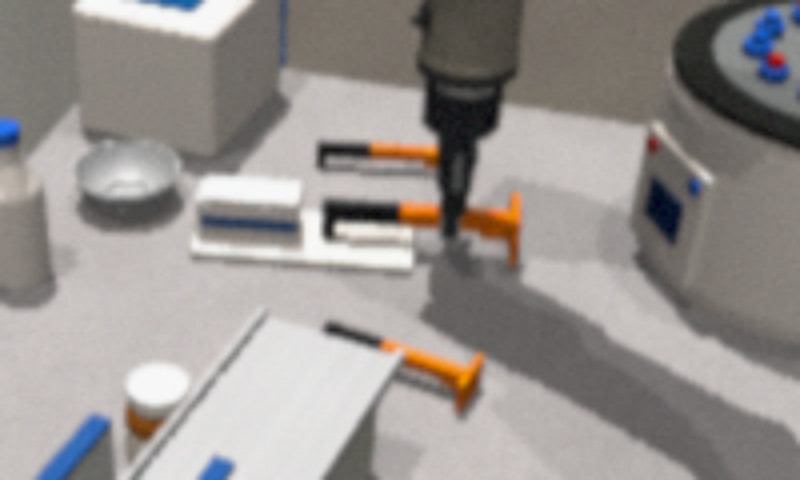

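The pusher is clear of the holster and level: in the crop, its handle end is at (325,215), just past the sleeve mouth at (300,200). Lift and carry it to the apron.

Call:
arm_command([
  [0,0,-3],
  [0,0,-7],
  [0,0,-11],
  [0,0,-15],
  [0,0,-19],
  [0,0,-21],
  [0,0,-21],
  [0,0,-21],
  [0,0,-21],
  [0,0,-21],
  [0,0,-21],
  [0,0,-21],
], jaw=[0,0,0,0,0,0,0,0,0,0,0,0], spin=[0,0,0,0,5,12,19,26,33,40,47,54])

```text
clock: 6.53
position: [0.4547, -0.4597, 0.2354]
orientation: [0.358, 0.934, 0.0, 0.0]
wrist_force: [-0.5, 0.0, -1.5]
grip_width: 0.0172
grasp_force: 58.9
```

Run:
```python
from mv import *
go(chute(-.115),.235,82.5)
```

```text
yaw 138.05 tcp [ 0.4547 -0.4597  0.2354] lin [28.12 39.83  0.05] spin 55.55 q [ 0.98  0.4  -0.38  1.65  0.16  1.12  1.4 ] w 0.0172 F [-0.5  0.  -1.5] t 6.5333
```

Call:
arm_command([
  [1.5,2,0],
  [3.5,5,0],
  [5.5,8,0],
  [7.5,11,0],
  [9.5,14,0],
  [11.5,17,0],
  [13.5,20,0],
  [15.5,23,0],
  [18,26,0],
  [20,29,0],
  [22,32,0],
  [24,34,0],
], jaw=[0,0,0,0,0,0,0,0,0,0,0,0], spin=[5,10,15,20,25,30,35,40,45,50,55.5,55.5])

```text
clock: 7.53
position: [0.5015, -0.0429, 0.2358]
orientation: [0.751, 0.66, 0.001, 0.0]
wrist_force: [0.2, 0.5, -1.3]
grip_width: 0.0171
grasp_force: 59.0
```

Run:
```python
from mv import *
go(chute(-.115),.165,82.5)
```

```text
yaw 82.62 tcp [ 0.5015 -0.0429  0.2358] lin [6.8  0.14 7.09] spin 0.12 q [ 0.39  0.17 -0.48  1.96  0.09  1.03 -0.26] w 0.0171 F [ 0.2  0.5 -1.3] t 7.5333
```

Call:
arm_command([
  [3,0.1,1.5],
  [5,0.1,3],
  [6.8,0.1,5],
  [6.8,0.1,5],
  [6.8,0.1,5],
  [6.8,0.1,5],
], jaw=[0,0,0,0,0,0], spin=[0,0,0,0,0,0])

```text
clock: 8.03
position: [0.5103, 0.0206, 0.1857]
orientation: [0.75, 0.662, 0.0, 0.0]
wrist_force: [0.3, -0.2, -2.2]
grip_width: 0.017
grasp_force: 58.8
```

Run:
```python
from mv import *
go(chute(-.115),.132,82.5)
im,d,K,T=grab('wrist','w3.png'); np.savez('w3.npz',im=im,d=d,K=K,T=T)
```

```text
yaw 82.86 tcp [0.5103 0.0206 0.1857] lin [0.4  0.09 5.37] spin 0.36 q [ 0.28  0.25 -0.51  1.99  0.15  0.94 -0.43] w 0.017 F [ 0.3 -0.2 -2.2] t 8.0333
```

View pics/w3.png

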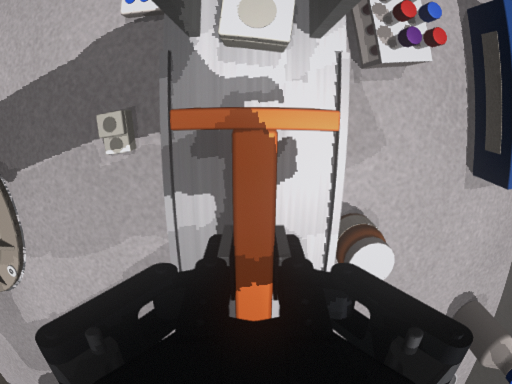

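The wrist view shows the blade at row ~120 (columns 170–340), the rims' dark inner lines at column ~172 and ~335, and the foam at (257,20). I'll measure the lateral offset and heading relative to the rims.

Run:
```python
from mv import *
w=np.load('w3.npz'); im,K,T=w['im'],w['K'],w['T']
g=im.max(2).astype(int)
tc=lambda P:((P[:,:2]-CO)@np.c_[CU,CN]*1000)
for a,b,n in((160,185,'L'),(322,346,'R')):
    pts=[(a+np.argmin(g[v,a:b]),v) for v in list(range(60,105,5))+list(range(140,225,8)) if g[v,a:b].min()<60]
    P=tc(fish(*np.array(pts).T,K,T,.124)); f=np.polyfit(P[:,0],P[:,1],1)
    print(n,pts[0],pts[-1],'slope deg',np.degrees(f[0]).round(2),'y at -115',np.polyval(f,-115).round(1),'resid',np.std(P[:,1]-np.polyval(f,P[:,0])).round(2))
m=cv2.inRange(cv2.cvtColor(im,cv2.COLOR_RGB2HSV),(3,120,70),(18,255,255))
L=[];Rr=[]
for v in range(140,215,6):
    us=np.where(m[v,215:300])[0]+215; L.append((us.min()-.5,v));Rr.append((us.max()+.5,v))
z=.174+.04
c=(tc(fish(*np.array(L,float).T,K,T,z))+tc(fish(*np.array(Rr,float).T,K,T,z)))/2
f=np.polyfit(c[:,0],c[:,1],1); print('neck slope',np.degrees(f[0]).round(2),'y at -115,-60',np.polyval(f,[-115,-60]).round(1))
us=np.where(m[122])[0]; P=tc(fish([us.min()-.5,us.max()+.5],[122,122],K,T,z+.006)); print('blade',us.min(),us.max(),P.round(1))
```

```text
L (np.int64(169), 60) (np.int64(172), 188) slope deg -0.52 y at -115 61.1 resid 0.13
R (np.int64(339), 65) (np.int64(339), 70) slope deg 0.44 y at -115 -59.0 resid 0.0
neck slope -0.35 y at -115,-60 [1.  0.6]
blade 170 339 [[-54.1  32.7]
 [-53.7 -31.4]]
```

Aligned within 1 mm and about 0.2°. Lower straight down.

Call:
arm_command([
  [0,0,1.5],
  [0,0,3],
  [0,0,4],
  [0,0,4.7],
  [0,0,5.1],
  [0,0,5.2],
  [0,0,5.3],
  [0,0,5.4],
  [0,0,5.4],
], jaw=[0,0,0,0,0,0,0,0,0], spin=[0,0,0,0,0,0,0,0,0])

```text
clock: 8.83
position: [0.5104, 0.0205, 0.1323]
orientation: [0.75, 0.661, 0.0, 0.0]
wrist_force: [-3.0, -0.3, 7.3]
grip_width: 0.0172
grasp_force: 60.2
```

Contact made. Release and lift, then move to the handle.

Call:
arm_command([
  [0,0,0],
  [0,0,0],
  [0,0,0],
  [0,0,0],
  [0,0,0],
  [0,0,-2],
  [0,0,-5],
  [0,0,-8],
  [0,0,-10],
  [0,0,-10],
], jaw=[0.3,0.6,0.6,0.6,0.6,0.6,0.6,0.6,0.6,0.6], spin=[0,0,0,0,0,0,0,0,0,0])

```text
clock: 9.67
position: [0.5119, 0.0209, 0.2354]
orientation: [0.75, 0.661, 0.002, 0.002]
wrist_force: [1.5, 0.4, 0.3]
grip_width: 0.0509
grasp_force: 0.0
```

Call:
arm_command([
  [-4,0,0],
  [-8,0,0],
  [-11.5,0,0],
  [-11.5,0,0],
  [-11.5,0,0],
  [-11.5,0,0],
], jaw=[0.6,0.6,0.6,0.6,0.6,0.6], spin=[0.5,0.5,0.5,0.5,0.5,0.5])

```text
clock: 10.17
position: [0.4956, -0.0932, 0.231]
orientation: [0.753, 0.658, -0.0, -0.0]
wrist_force: [0.2, 0.2, -0.9]
grip_width: 0.0513
grasp_force: 0.0
```

Run:
```python
from mv import *
go(chute(-.235),.132,82.2)
im,d,K,T=grab('wrist','w4.png'); np.savez('w4.npz',im=im,d=d,K=K,T=T)
m=cv2.inRange(cv2.cvtColor(im,cv2.COLOR_RGB2HSV),(3,120,70),(18,255,255))
n,l,st,ce=cv2.connectedComponentsWithStats(m); print(st[st[:,4]>100].tolist())
```

```text
yaw 82.31 tcp [ 0.4956 -0.0932  0.231 ] lin [-0.12  0.08  9.9 ] spin 0.11 q [ 0.46  0.18 -0.45  1.96  0.09  1.02 -0.16] w 0.0513 F [ 0.2  0.2 -0.9] t 10.1667
[[0, 0, 512, 384, 193293], [241, 0, 25, 114, 2832], [200, 274, 51, 13, 475]]
```

View pics/w4.png

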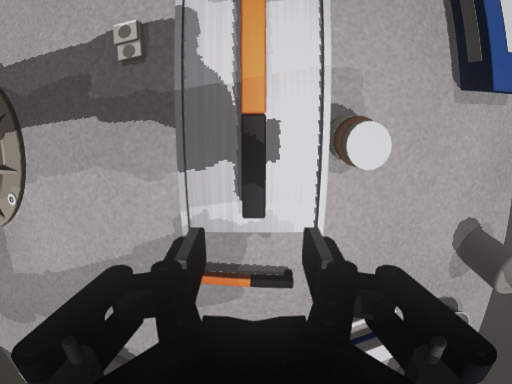

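The pusher lies straight on the apron. The orange/black boundary is at (254,113) and the handle end at (254,217). Measuring the handle.

Run:
```python
from mv import *
w=np.load('w4.npz'); im,K,T,d=w['im'],w['K'],w['T'],w['d']
h=(im.max(2)<70)
tc=lambda P:((P[:,:2]-CO)@np.c_[CU,CN]*1000)
L=[];Rr=[]
for v in range(150,212,6):
    r=np.where(h[v,235:275])[0]+235; L.append((r.min()-.5,v));Rr.append((r.max()+.5,v))
L,Rr=np.array(L).T,np.array(Rr).T
a=tc(fish(*L,K,T,.16));b=tc(fish(*Rr,K,T,.16)); c=(a+b)/2; f=np.polyfit(c[:,0],c[:,1],1)
print('w',np.mean(a[:,1]-b[:,1]).round(1),'slope',np.degrees(f[0]).round(2),'y',np.polyval(f,-230).round(2))
print('joint,end,rimL,rimR',tc(fish([254,254],[113.5,216],K,T,.16)).round(1),tc(fish([186,319],[200,200],K,T,.124)).round(1))
u,v=254,180;t=np.hypot(u-K[0,2],v-K[1,2])/K[0,0]; s=np.tan(t)/t if t else 1
print((np.array([(u-K[0,2])/K[0,0]*s,(v-K[1,2])/K[1,1]*s,1])*d[v,u]@T[:3,:3].T+T[:3,3]).round(4))
```

```text
w 17.9 slope 0.0 y 1.07
joint,end,rimL,rimR [[-169.4   -0. ]
 [-247.5    0.3]] [[-246.3   61.9]
 [-246.7  -58.5]]
[ 0.4981 -0.0779  0.1615]
```

Call:
arm_command([
  [0,0,2],
  [0,0,4.5],
  [0,0,7],
  [0,0,8.5],
  [0,0,9.5],
  [0,0,9.8],
  [0,0,9.8],
  [0,0,9.8],
], jaw=[0.6,0.6,0.6,0.6,0.6,0.6,0.6,0.6], spin=[-0.2,-0.2,-0.2,-0.2,-0.2,-0.2,-0.2,-0.2])

```text
clock: 10.88
position: [0.4962, -0.0931, 0.1341]
orientation: [0.751, 0.66, 0.0, 0.0]
wrist_force: [-0.4, 0.5, -0.1]
grip_width: 0.051
grasp_force: 0.0
```

Call:
arm_command([
  [0,0,0],
  [0,0,0],
  [0,0,0],
  [0,0,0],
  [0,0,0],
  [0,0,0],
  [0,0,0],
  [0,0,0],
  [0,0,0],
  [0,0,0],
], jaw=[0.3,0.1,0,0,0,0,0,0,0,0], spin=[0,0,0,0,0,0,0,0,0,0], grip_force=60)

```text
clock: 11.72
position: [0.4961, -0.0936, 0.1342]
orientation: [0.752, 0.659, 0.0, 0.001]
wrist_force: [-1.8, 0.4, 8.2]
grip_width: 0.017
grasp_force: 58.5
```

Run:
```python
from mv import *
go(chute(-.233+.187,.001),.134,82.2)
```

```text
yaw 82.52 tcp [ 0.4961 -0.0936  0.1342] lin [ 1.882e+01 -8.000e-02  1.000e-02] spin 0.32 q [ 0.43  0.3  -0.43  2.05  0.17  0.82 -0.23] w 0.017 F [-1.8  0.4  8.2] t 11.7167
```

Call:
arm_command([
  [0,0,-0.1],
  [1,0,-0.1],
  [2,0,-0.1],
  [3,0,-0.1],
  [4,0,-0.1],
  [4.8,0,-0.1],
  [5.6,0,-0.1],
  [6.4,0,-0.1],
  [7.2,0,-0.1],
  [8,0,-0.1],
  [8.8,0,-0.1],
  [9.6,0,-0.1],
], jaw=[0,0,0,0,0,0,0,0,0,0,0,0], spin=[0,0,0,0,0,0,0,0,0,0,0,0])

```text
clock: 12.72
position: [0.5082, 0.0024, 0.1343]
orientation: [0.752, 0.659, -0.0, -0.0]
wrist_force: [0.7, -1.4, -2.0]
grip_width: 0.0166
grasp_force: 58.6
```

Run:
```python
from mv import *
go(chute(-.233+.187,.001),.134,82.2)
im,d,K,T=grab('scene'); a=im[170:320,230:430]
im,d,K,T=grab('side'); b=im[190:340,140:340]
cv2.imwrite('pics/c5.png',cv2.resize(np.hstack([a,b])[:,:,::-1],None,fx=2,fy=2))
```

```text
yaw 82.52 tcp [0.5082 0.0024 0.1343] lin [ 9.14 -0.03  0.03] spin 0.32 q [ 0.27  0.31 -0.47  2.04  0.19  0.83 -0.44] w 0.0166 F [ 0.7 -1.4 -2. ] t 12.7167
```

View pics/c5.png

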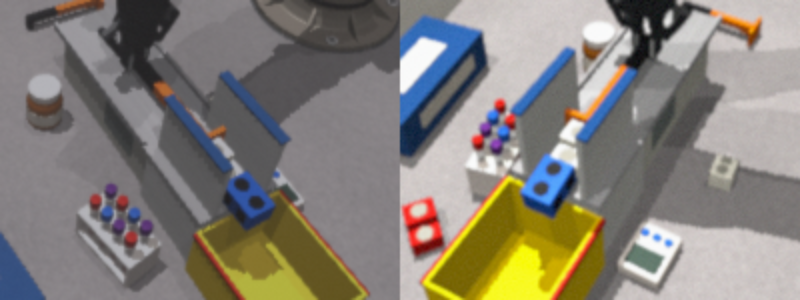

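The rack piece is tipping into the bin at (247,200) left and (547,185) right, and the blade is in the lane pushing the foam. Continue.

Call:
arm_command([
  [0.8,0,0],
  [1.6,0,0],
  [2.4,0,0],
  [3.2,0,0],
  [4,0,0],
  [4.8,0,0],
  [5.6,0,0],
  [6.4,0,0],
  [7.2,0,0],
  [8,0,0],
  [8.6,0,0],
  [9.2,0,0],
], jaw=[0,0,0,0,0,0,0,0,0,0,0,0], spin=[0,0,0,0,0,0,0,0,0,0,0,0])

```text
clock: 13.82
position: [0.5202, 0.0936, 0.1343]
orientation: [0.752, 0.66, 0.0, -0.0]
wrist_force: [0.7, -0.0, -0.2]
grip_width: 0.0173
grasp_force: 58.7
```

Call:
arm_command([
  [0,0,0],
  [0,0,0],
  [0,0,0],
  [0,0,0],
], jaw=[0,0,0,0], spin=[0,0,0,0])

```text
clock: 14.15
position: [0.5201, 0.0935, 0.1343]
orientation: [0.752, 0.66, 0.0, -0.0]
wrist_force: [0.2, 7.0, -3.8]
grip_width: 0.0168
grasp_force: 58.5
```

Run:
```python
from mv import *
go(chute(-.233,.001),.1335,82.4)
im,d,K,T=grab('scene'); a=im[170:320,230:430]
im,d,K,T=grab('side'); b=im[190:340,140:340]
cv2.imwrite('pics/c6.png',cv2.resize(np.hstack([a,b])[:,:,::-1],None,fx=2,fy=2))
```

```text
yaw 82.55 tcp [0.5201 0.0935 0.1343] lin [-18.75  -0.04   0.06] spin 0.15 q [ 0.12  0.34 -0.5   2.    0.22  0.85 -0.63] w 0.0168 F [ 0.2  7.  -3.8] t 14.15
```

View pics/c6.png

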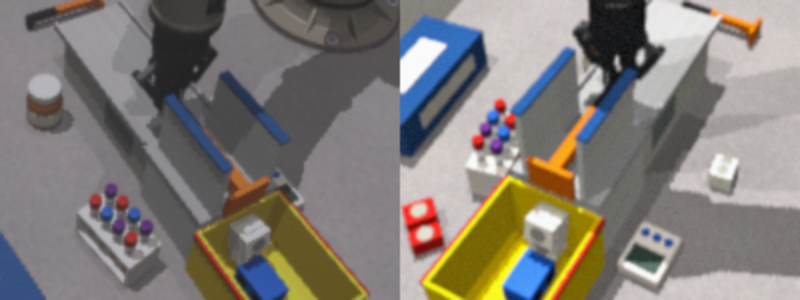

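Both pieces are in the bin, foam at (250,238) and rack piece at (262,278) in the left view. Pull back.

Call:
arm_command([
  [-0.8,0,0],
  [-2.4,0,0],
  [-4,0,0],
  [-5.6,0,0],
  [-7.4,0,0],
  [-9.2,0,0],
  [-11,0,0],
  [-12.8,0,0],
  [-14.6,0,0],
  [-16.4,0,0],
  [-17.6,0,0],
  [-18.4,0,0],
], jaw=[0,0,0,0,0,0,0,0,0,0,0,0], spin=[0,0,0,0,0,0,0,0,0,0,0,0])

```text
clock: 15.25
position: [0.4957, -0.0917, 0.1343]
orientation: [0.752, 0.659, -0.0, 0.0]
wrist_force: [-0.2, 0.8, -1.3]
grip_width: 0.0169
grasp_force: 59.0
```

Call:
arm_command([
  [0,0,0],
  [0,0,0.1],
  [0,0,0.15],
  [0,0,0.15],
  [0,0,0.15],
], jaw=[0,0,0,0,0], spin=[0,0,0,0,0])

```text
clock: 15.67
position: [0.4969, -0.0904, 0.1341]
orientation: [0.752, 0.659, -0.0, 0.001]
wrist_force: [-5.0, -10.6, 20.2]
grip_width: 0.0168
grasp_force: 62.0
```

Call:
arm_command([
  [0,0,0],
  [0,0,0],
  [0,0,0],
  [0,0,0],
  [0,0,0],
  [0,0,-1.5],
  [0,0,-4],
  [0,0,-7],
  [0,0,-10],
  [0,0,-12],
  [0,0,-12],
  [0,0,-12],
], jaw=[0.2,0.4,0.6,0.6,0.6,0.6,0.6,0.6,0.6,0.6,0.6,0.6], spin=[0,0,0,0,0,0,0,0,0,0,0,0])

```text
clock: 16.67
position: [0.4966, -0.0894, 0.2536]
orientation: [0.752, 0.66, 0.001, 0.001]
wrist_force: [-0.5, -0.4, -1.0]
grip_width: 0.0516
grasp_force: 0.0
```

Run:
```python
from mv import *
go(chute(-.233,.001),.1335,82.4)
im,d,K,T=grab('scene'); a=im[160:320,220:420]
im,d,K,T=grab('side'); b=im[180:340,140:340]
cv2.imwrite('pics/c7.png',cv2.resize(np.hstack([a,b])[:,:,::-1],None,fx=2,fy=2))
```

```text
yaw 82.53 tcp [ 0.4966 -0.0894  0.2536] lin [-0.31 -0.1  12.01] spin 0.13 q [ 0.46  0.15 -0.45  1.93  0.08  1.07 -0.15] w 0.0516 F [-0.5 -0.4 -1. ] t 16.6667
```

View pics/c7.png

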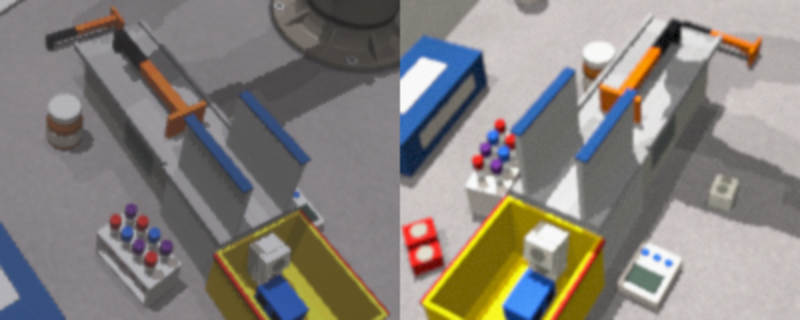

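The pusher lies flat on the apron (blade at (185,117) left), clear of the lane. The lane is empty, both pieces are in the bin, the bystanders haven't moved, and the gripper is clear.

```bash
python3 -c "
from bench import job
print(job.sign_off())"
```

```text
the job is handed in; nothing more can be done
None
```

The job is handed in: the foam chunk and blue rack piece are in the yellow bin, the pusher lies flat on the apron clear of the lane, and the last camera views (clock about 17 s) showed the tube rack, jar and timer where they were.

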